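# Put the layout block away in the push-latch supply box

## Robot

A 7-joint arm with a two-finger parallel gripper is mounted at the origin on a cart in front of the work surface, level with it; the furniture and walls round the work are solid. World frame = base frame: x ahead of the robot, y to its left, z up, the work surface at z = 0. Lengths are in mm, angles in degrees, forces in N, time in s.
With the tool pointing down it reaches from about 400 to 925 mm from the base axis. Payload 5.6 kg.
Tool frame: the origin (TCP) lies midway between the tips of the shut fingers; the grasp point (between the pads) lies 19 mm behind it; x points along the fingers, z is the direction in which the jaws open and shut, and the axes are right-handed (so a half turn about x gives the same grasp; the last joint's range is limited). The gripper opens to 85 mm and grips with 20 to 120 N. Pads are 22 mm wide; open, the fingers measure 114 mm over their backs; the gripper's body (76 mm by 85 mm) begins 54 mm behind the grasp point. The pads swing forward as they close: fully open they stand 13 mm farther back than shut.
Start: joints at [66.463, 26.786, -0.665, 91.828, 0.344, 61.387, -3.226], TCP at [233.676, -606.551, 231.29] pointing down, gripper open.
Joint ranges: [-144.91, 144.91], [-17.63, 115.5], [-89.93, 88.59], [15.96, 139.68], [-74.01, 254.01], [8.47, 105.57], [-167.45, 167.45]. Speed limits (degrees/s): [147.25, 147.25, 180, 180, 180, 180, 180].

## Interface

Orientations are given as [roll, pitch, yaw] about the fixed x, y, z axes, in that order (R = Rz(yaw) Ry(pitch) Rx(roll)).
In Python, from plant import env gives the robot as it stands.
- The arm moves only by the tool drive_tool, never from a script. Its argument "deltas" is a list of rows, each an object of numbers: "x", "y", "z": the shift along the tool's x, y, z in m; "yaw": the turn about the tool's x in units of 6 degrees (1.0 is 6 degrees); "hand": the opening, from -1 (shut) to 1 (fully open). In form: [{"x": .., "y": .., "z": .., "yaw": .., "hand": ..}, ...]. A call has 1 to 12 rows; each row is the pose to reach, as a shift and turn from the pose commanded when the call began, along the tool's axes at that moment; what a row does not reach only later rows make up. A row lasts 1/12 s, in which the tool goes at most 41.7 mm and 7.16 degrees, less where a joint would pass 70% of its speed; a pose out of reach is approached as far as the arm can. A call with a gripper value outside its range is refused whole. The fingers move at their own pace and stop on an object; the grip force is fixed at half the most. Time passes only in rows, so rows that repeat a pose let the fingers close. It gives the time, the measured TCP pose, the force and the opening at its end, in the units of the state.
- env.get_state(): the state, without advancing time (a new reading comes with each control period).
- env.snapshot(name): name is "scene" or "top"; returns a dict with "frame" (400x640x3 uint8, blue, green, red), "fx", "fy", "cx", "cy" (pixels), "k1" (the pictures are not rectified: a ray, as slopes to the right and down, at radius r is drawn at 1 + k1 r^2 times it, then the intrinsics apply), "R" (3x3) and "t" (3): a world point X has camera coordinates R X + t. Camera axes: x right, y down, z forward; pixel columns grow to the right and rows downward; lengths in mm; the calibration is good to about 2 mm. A picture is of the moment at which its call begins. There is no depth.
- env.job_done(): hands the job in, once; it reports no verdict.
The state is a dict: "time_s": time; "qpos": joint angles; "dq": joint speeds; "effort": joint torques, N m; "tool_pos": TCP position; "tcp_rot": TCP orientation; "wrist_force": force on the tool from outside, world axes, zero at the start; "wrist_torque": the same for the moment, N m; "grip_width": finger opening in mm.
Only numpy, scipy, OpenCV 4.12 (cv2) and the standard library are available. Lean on these libraries where they do the work, as an engineer would, in place of code of your own. Each camera call takes 0.05 s, during which the arm holds its last target.

## Task

Put the white layout block away in the wooden supply box. Press the front of the lid all the way down once and let go so that its push latch frees it and it springs wide open, lay the block flat on the floor of the box, then swing the lid down and press it fully home again so that it stays latched shut when you let go. Leave the things standing around where they are.

Things in the scene. Friction and masses are not known exactly. Their poses are not given: they have to be found in the camera images.
- supply_box: Fixed plywood box, 140 (its x) by 190 mm (its y), open-topped under its lid. Origin: centre of its underside, on the table; x runs from the front wall to the hinge side, y to the left seen from the front, z up. Walls 6 mm thick, front and sides 58 mm high, rear 67 mm. Clear inside: x -64 to 64, y -89 to 89 mm; floor top at z = 6 mm.
- box_floor (a point): Middle of the free floor of the box, on the floor: x = 0, y = 25, z = 6 mm in the box's frame. Free floor: x -64 to 64, y -45 to 89 mm. Right of it a steel latch housing fills the front right inner corner: x -64 to -8, y -88 to -45 mm, its top at z = 54 mm.
- lid (a joint): Lid angle, rad: 0 latched shut (level), 1.5 wide open (nearly upright), about -0.08 pressed down to its stop (11 mm at the press plate). Push-push latch: pressed to the stop and let go, a latched lid is freed and a spring swings it open in 1 to 2 s; an open lid pushed down to the same stop and let go stays latched. A press short of the stop changes nothing.
- lid_hinge (a point): Point on the hinge axis, middle of the box's width: x = 76, y = 0, z = 72 mm in the box's frame; fixed. The axis runs along the box's y. Closing takes about 1 N at the front edge of the open lid, 3 to 6 N near shut; 8 to 15 N on the press plate reaches the stop. Works at hand speeds up to 0.1 m/s.
- lid_press (a point): Middle of the upper face of the steel press plate (22 x 70 mm) on the lid's front; moves with the lid. 138 mm from the hinge axis along the lid, 8 mm above it when shut. Lid: wooden panel, 156 mm from hinge axis to front edge, 206 mm wide, 6 mm thick above the hinge plane, with 18 mm skirts at front and sides, outside the walls.
- layout_block: White metal layout block to put away, 22 x 70 x 18 mm (own x, y, z), 0.08 to 0.15 kg, with two dark holes. Origin: centre of its underside; its y is the long axis. It starts flat on the table in front of the box.
- solder_spool: Bystander, loose: solder spool, 62 mm across and 40 mm high, wire tail to its +y; origin under the spool, near its centre.
- oil_bottle: Bystander, loose: small amber bottle with a dark cap, 38 mm across, 95 mm high; origin at the centre of its underside.
- nail_tin: Bystander, loose: round open tin, 61 mm across, 22 mm high; origin at the centre of its underside.
Things that resemble listed ones, but are neither listed nor needed, are in the scene too. Of the things like the layout_block, leave any that is yellow; of the rest the smaller one is meant.

How it is judged:
By the outcome, as a careful person would: the job done as asked, in the order asked, and still so for the second after the job is handed in, with the robot touching nothing.
It also fails if it takes over 67 s, if anything falls off the work surface, if the arm or the gripper's body presses on something with over 40 N, if the wrist force passes 120 N, or if a joint passes its speed limit or range.

## Working session

There is one attempt and no reset: what is moved stays moved. The work goes in short steps, Python scripts to look and compute and a tool call to move; the robot and the scene stay as the last step left them, time stands still between calls to the robot, and variables do not carry over. Pictures are saved under pics/ and viewed, and the job is handed in when it is done.

Besides the shell and the picture viewer there is one more tool, called after "Emit:" as name([rows], argument=value, ...), one row to a line, values as JSON. drive_tool: Moves the arm, as the interface text tells. Its arguments: {"type":"object","properties":{"deltas":{"type":"array","items":{"type":"object","properties":{"x":{"type":"number"},"y":{"type":"number"},"z":{"type":"number"},"yaw":{"type":"number"},"hand":{"type":"number"}}}}},"required":["deltas"]}

```bash
mkdir -p pics; ls; cat > h.py <<'E'
import numpy as np, cv2
from plant import env
def snap(n,f):
    s=env.snapshot(n); cv2.imwrite('pics/'+f,s['frame']); 
    import pickle; pickle.dump(s,open('pics/'+f+'.pkl','wb')); return s
def ld(f):
    import pickle; return pickle.load(open('pics/'+f+'.pkl','rb'))
def K(s): return np.array([[s['fx'],0,s['cx']],[0,s['fy'],s['cy']],[0,0,1.]])
def dist(s): return np.array([s['k1'],0,0,0,0.])
def proj(s,P):
    R=np.array(s['R']);t=np.array(s['t'])
    return cv2.projectPoints(np.array(P,float).reshape(-1,1,3),cv2.Rodrigues(R)[0],t.astype(float).reshape(3,1),K(s),dist(s))[0].reshape(-1,2)
def back(s,uv,z):
    R=np.array(s['R']);t=np.array(s['t']).reshape(3)
    p=cv2.undistortPoints(np.array(uv,float).reshape(-1,1,2),K(s),dist(s)).reshape(-1,2)
    d=np.c_[p,np.ones(len(p))]@R; c=-R.T@t
    k=(z-c[2])/d[:,2]; return c+d*k[:,None]
def crop(f,o,x0,y0,x1,y1,k):
    im=cv2.imread('pics/'+f)[y0:y1,x0:x1]; cv2.imwrite('pics/'+o,cv2.resize(im,None,fx=k,fy=k,interpolation=cv2.INTER_CUBIC))
E
python3 - <<'E'
from h import *
np.set_printoptions(precision=3,suppress=True)
s=snap('scene','s0.png');t=snap('top','t0.png')
for a in(s,t): print({k:v for k,v in a.items() if k!='frame'}, -np.array(a['R']).T@np.array(a['t']).reshape(3))
print(env.get_state())
E
```

```text
pics
{'fx': 435.4679932511439, 'fy': 435.4679932511439, 'cx': 321.6110215351284, 'cy': 203.80786985608293, 'k1': -0.04190127295607712, 'R': array([[-0.657, -0.753,  0.024],
       [-0.365,  0.29 , -0.885],
       [ 0.66 , -0.59 , -0.465]]), 't': array([347.55 , 315.668, 614.272])} [-61.74  532.836 556.814]
{'fx': 476.2288627815142, 'fy': 476.2288627815142, 'cx': 322.24945496037674, 'cy': 199.57716134602126, 'k1': -0.03795632421696879, 'R': array([[-0.006, -1.   , -0.003],
       [-0.984,  0.006, -0.179],
       [ 0.179,  0.002, -0.984]]), 't': array([-59.637, 584.714, 924.335])} [ 409.671  -64.633 1013.822]
{'time_s': 0.1, 'qpos': array([66.463, 26.832, -0.665, 91.876,  0.344, 61.388, -3.224]), 'dq': array([ 0.083, -0.168,  0.071, -0.072,  0.004,  0.18 , -0.057]), 'effort': array([  0.001, -53.352,   0.022, -25.197,   0.011,   0.004,  -0.   ]), 'tool_pos': array([ 233.469, -606.071,  230.418]), 'tcp_rot': array([-175.929,   89.906,  115.142]), 'wrist_force': array([-0.356,  0.054, -0.509]), 'wrist_torque': array([-0.013,  0.023, -0.016]), 'grip_width': 85.57864135446579}
```

View pics/s0.png

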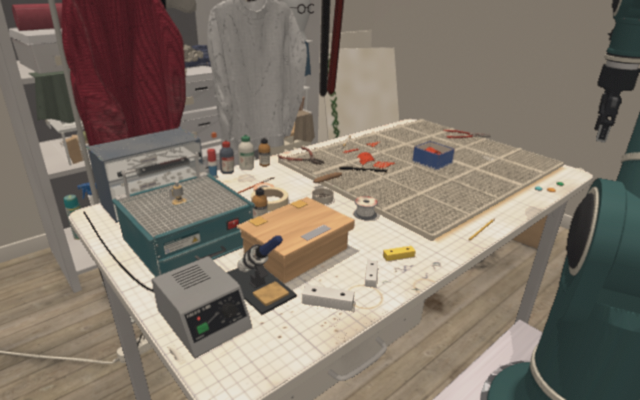

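View pics/t0.png

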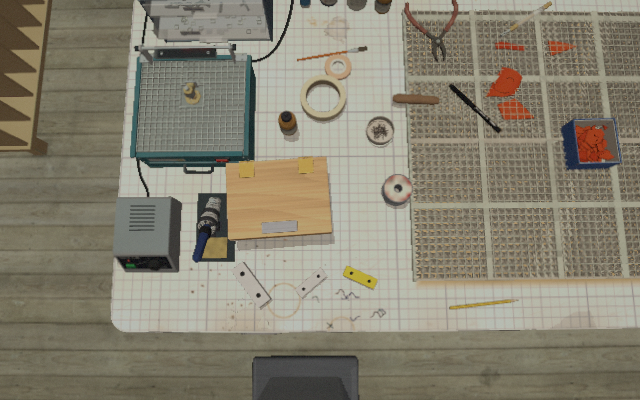

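```bash
python3 - <<'E'
from h import *
crop('t0.png','t0a.png',185,145,345,315,4.5)
crop('s0.png','s0a.png',230,180,430,320,4)
E
```

```text
(no output)
```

View pics/t0a.png

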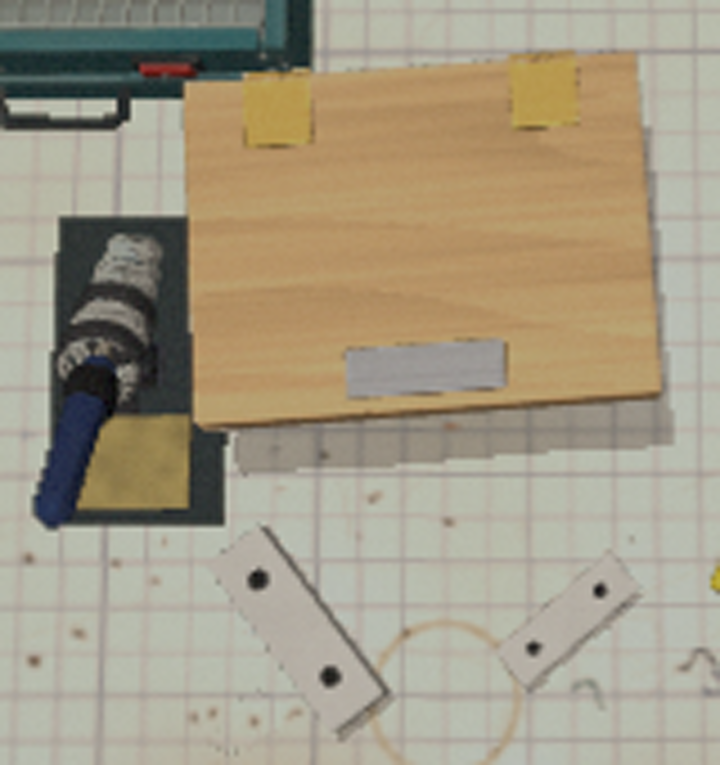

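View pics/s0a.png

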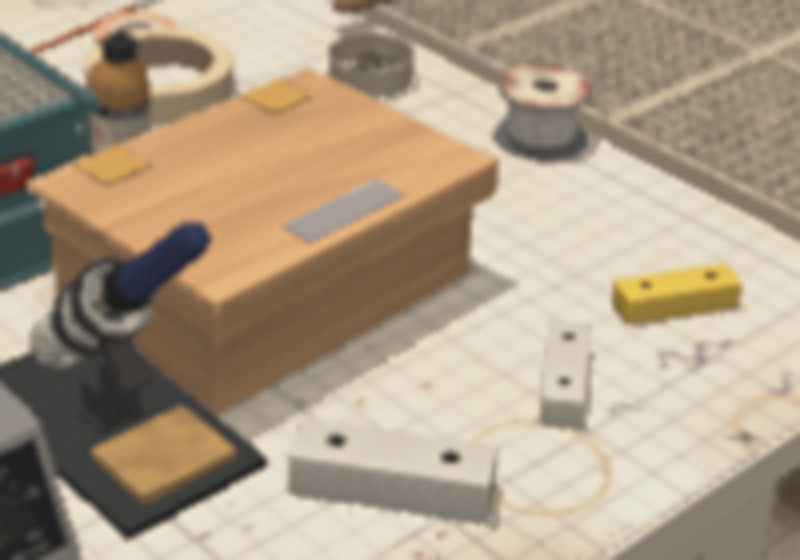

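The target is the small white block, centred near px (311,282) in the top view. The larger white one and the yellow one are distractors. Lid corners are at crop (185,83), (637,54), (660,395), (200,426).

```bash
cat >> h.py <<'E'
def cp(pts,x0,y0,k): return np.array([[x0+(a+.5)/k-.5,y0+(b+.5)/k-.5] for a,b in pts])
E
python3 - <<'E'
from h import *
from scipy.optimize import least_squares
np.set_printoptions(precision=1,suppress=True)
t=ld('t0.png');s=ld('s0.png')
lt=cp([(185,83),(637,54),(660,395),(200,426),(426,368)],185,145,4.5)
ls=cp([(30,185),(308,70),(497,160),(218,303),(344,211)],230,180,4)
print(back(t,lt,78)); print(back(s,ls,78))
B=np.array([(76,103,78),(76,-103,78),(-80,-103,78),(-80,103,78),(-62,0,80)],float)
def tf(p,Q):
    c,n=np.cos(p[2]),np.sin(p[2]); return np.c_[p[0]+c*Q[:,0]-n*Q[:,1],p[1]+n*Q[:,0]+c*Q[:,1],Q[:,2]]
for d in ((1,0),(0,1),(1,1)):
    f=lambda p:np.r_[d[0]*(proj(t,tf(p,B))-lt).ravel(),d[1]*(proj(s,tf(p,B))-ls).ravel()]
    r=least_squares(f,[550,30,0]); print('box',r.x[:2],np.degrees(r.x[2]),r.fun)
# block: top face corners and holes
bt=cp([(610,551),(641,593),(528,691),(498,645),(533,648),(600,590)],185,145,4.5)
print(back(t,bt[:4],np.array([18,18,0,18])),back(t,bt[4:],18))
bs=cp([(568,337),(564,381)],230,180,4);print(back(s,bs,18))
for n,uv,z in (('spool',(397,189),40),('tin',(380,130),22),('bottle',(288,118),95)): print(n,back(t,[uv],z))
E
```

```text
[[656.3 132.4  78. ]
 [668.4 -71.6  78. ]
 [513.8 -80.6  78. ]
 [501.3 121.   78. ]
 [526.4  22.1  78. ]]
[[653.3 133.9  78. ]
 [666.1 -68.9  78. ]
 [515.7 -81.   78. ]
 [501.5 122.1  78. ]
 [527.8  20.1  78. ]]
box [587.2  25.5] 3.555803902161043 [-0.3 -0.2  0.5 -0.5  0.8  0.  -1.2  0.2  0.2  0.4 -0.  -0.   0.  -0.
  0.   0.  -0.   0.   0.  -0. ]
box [587.   26.1] 4.002426906857014 [-0.   0.  -0.  -0.   0.  -0.  -0.   0.   0.   0.  -0.7 -0.4 -0.2 -0.9
  0.8  0.1 -0.1  0.6  0.2 -0. ]
box [587.2  25.7] 3.7117384696980658 [-0.5 -0.   0.3 -0.6  0.8 -0.1 -1.1  0.3  0.1  0.4 -0.6 -0.6  0.1 -0.9
  0.9  0.1 -0.3  0.4  0.2 -0.1]
[[448.5 -57.9  18. ]
 [429.2 -72.1  18. ]
 [384.9 -19.4   0. ]
 [406.   -6.5  18. ]] [[404.6 -22.5  18. ]
 [430.7 -53.3  18. ]]
[[430.1 -53.9  18. ]
 [405.  -24.1  18. ]]
spool [[ 608.1 -219.3   40. ]]
tin [[ 743.1 -189.7   22. ]]
bottle [[745.1   5.3  95. ]]
```

```bash
cat >> h.py <<'E'
from scipy.spatial.transform import Rotation as Ro
def goal(x,y,z,jaw=None,st=None,cmd=None):
    """deltas to world TCP; jaw = world heading of tool z (mod 180)"""
    st=st or env.get_state(); R=Ro.from_euler('xyz',st['tcp_rot'],degrees=True).as_matrix()
    p=np.array(st['tool_pos'] if cmd is None else cmd)
    d=R.T@(np.array([x,y,z])-p)/1000
    o='x %.4f y %.4f z %.4f'%tuple(d)
    if jaw is not None:
        h=np.degrees(np.arctan2(R[1,2],R[0,2])); dh=(jaw-h+90)%180-90
        o+=' yaw %.3f'%(dh*np.sign(R[2,0])/6)+' (heading %.1f turn %.1f)'%(h,dh)
    print(o); return d
E
python3 - <<'E'
from h import *
np.set_printoptions(precision=3,suppress=True)
st=env.get_state();print(Ro.from_euler('xyz',st['tcp_rot'],degrees=True).as_matrix(),st['time_s'])
goal(525.3,21.7,110,40.1)
goal(525.3,21.7,230,93.7)
E
```

```text
[[-0.001  0.933  0.36 ]
 [ 0.001  0.36  -0.933]
 [-1.    -0.    -0.002]] 0.1
x 0.1211 y 0.4980 z -0.4807 yaw 11.829 (heading -68.9 turn -71.0)
x 0.0011 y 0.4980 z -0.4809 yaw 2.895 (heading -68.9 turn -17.4)
```

Emit:
drive_tool([
  {"x":0.06,"y":0.498,"z":-0.481,"yaw":-18.17,"hand":-1},
  {"x":0.06,"y":0.498,"z":-0.481,"yaw":-18.17,"hand":-1},
  {"x":0.06,"y":0.498,"z":-0.481,"yaw":-18.17,"hand":-1},
  {"x":0.06,"y":0.498,"z":-0.481,"yaw":-18.17,"hand":-1},
  {"x":0.06,"y":0.498,"z":-0.481,"yaw":-18.17,"hand":-1},
  {"x":0.06,"y":0.498,"z":-0.481,"yaw":-18.17,"hand":-1},
  {"x":0.06,"y":0.498,"z":-0.481,"yaw":-18.17,"hand":-1},
  {"x":0.06,"y":0.498,"z":-0.481,"yaw":-18.17,"hand":-1},
  {"x":0.06,"y":0.498,"z":-0.481,"yaw":-18.17,"hand":-1},
  {"x":0.06,"y":0.498,"z":-0.481,"yaw":-18.17,"hand":-1},
  {"x":0.06,"y":0.498,"z":-0.481,"yaw":-18.17,"hand":-1},
  {"x":0.06,"y":0.498,"z":-0.481,"yaw":-18.17,"hand":-1},
])

```text
time_s: 1.1
tool_pos: [443.8, -153.0, 188.0]
tcp_rot: [-103.0, 90.0, -85.6]
wrist_force: [0.7, -1.1, -1.1]
grip_width: 0.2
```

```bash
python3 - <<'E'
from h import *
np.set_printoptions(precision=3,suppress=True)
st=env.get_state();print(st)
goal(525.3,21.7,120,40.1)
E
```

```text
{'time_s': 1.1, 'qpos': array([ 41.051,  15.552, -29.827, 117.2  ,  10.106,  49.662,  22.905]), 'dq': array([-37.531,  11.916, -28.165,  -3.701,  16.144,  -2.574,  11.005]), 'effort': array([  3.176, -36.931,  -2.391, -20.15 ,  -0.374,   0.23 ,  -0.175]), 'tool_pos': array([ 443.831, -153.005,  188.003]), 'tcp_rot': array([-102.98 ,   89.977,  -85.632]), 'wrist_force': array([ 0.69 , -1.147, -1.129]), 'wrist_torque': array([ 0.019, -0.025, -0.02 ]), 'grip_width': 0.16053521812794952}
x 0.0679 y 0.1425 z 0.1299 yaw -3.792 (heading 17.3 turn 22.8)
```

Emit:
drive_tool([
  {"x":0.06,"y":0.14,"z":0.128,"yaw":-3.7,"hand":-1},
  {"x":0.06,"y":0.14,"z":0.128,"yaw":-3.7,"hand":-1},
  {"x":0.06,"y":0.14,"z":0.128,"yaw":-3.7,"hand":-1},
  {"x":0.06,"y":0.14,"z":0.128,"yaw":-3.7,"hand":-1},
  {"x":0.06,"y":0.14,"z":0.128,"yaw":-3.7,"hand":-1},
  {"x":0.06,"y":0.14,"z":0.128,"yaw":-3.7,"hand":-1},
  {"x":0.06,"y":0.14,"z":0.128,"yaw":-3.7,"hand":-1},
  {"x":0.06,"y":0.14,"z":0.128,"yaw":-3.7,"hand":-1},
])

```text
time_s: 1.77
tool_pos: [524.5, 15.8, 127.7]
tcp_rot: [168.9, 89.9, -151.9]
wrist_force: [0.2, -0.4, -0.8]
grip_width: -0.2
```

```bash
python3 - <<'E'
from h import *
np.set_printoptions(precision=3,suppress=True)
st=env.get_state();print(st['dq'],st['tool_pos'],st['wrist_force'])
goal(525.3,21.7,85,40.1)
snap('scene','s1.png')
crop('s1.png','s1a.png',230,80,430,320,2.5)
E
```

```text
[ 1.635 -0.953  0.601  0.172  0.012 -0.051 -0.068] [524.538  15.825 127.711] [ 0.169 -0.385 -0.814]
x 0.0427 y 0.0041 z 0.0044 yaw -0.149 (heading 39.2 turn 0.9)
```

View pics/s1a.png

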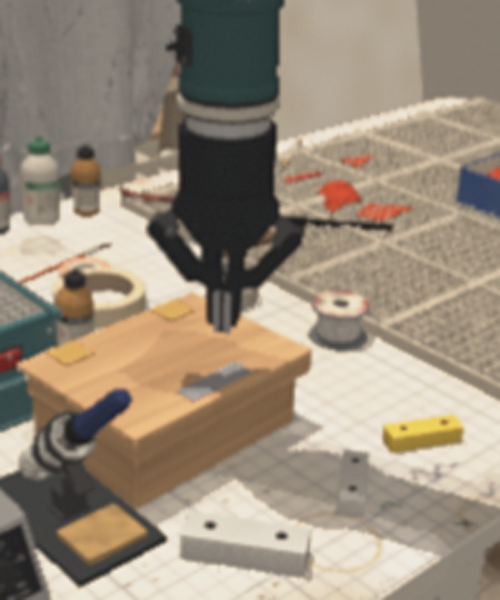

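Emit:
drive_tool([
  {"x":0.014,"y":0.004,"z":0.0044,"hand":-1},
  {"x":0.028,"y":0.004,"z":0.0044,"hand":-1},
  {"x":0.04,"y":0.004,"z":0.0044,"hand":-1},
  {"x":0.044,"y":0.004,"z":0.0044,"hand":-1},
  {"x":0.049,"y":0.004,"z":0.0044,"hand":-1},
  {"x":0.053,"y":0.004,"z":0.0044,"hand":-1},
  {"x":0.056,"y":0.004,"z":0.0044,"hand":-1},
  {"x":0.058,"y":0.004,"z":0.0044,"hand":-1},
  {"x":0.058,"y":0.004,"z":0.0044,"hand":-1},
])

```text
validation failed for argument at $.de...
```

Emit:
drive_tool([
  {"x":0.014,"y":0.004,"z":0.0044,"yaw":0,"hand":-1},
  {"x":0.028,"y":0.004,"z":0.0044,"yaw":0,"hand":-1},
  {"x":0.04,"y":0.004,"z":0.0044,"yaw":0,"hand":-1},
  {"x":0.044,"y":0.004,"z":0.0044,"yaw":0,"hand":-1},
  {"x":0.049,"y":0.004,"z":0.0044,"yaw":0,"hand":-1},
  {"x":0.053,"y":0.004,"z":0.0044,"yaw":0,"hand":-1},
  {"x":0.056,"y":0.004,"z":0.0044,"yaw":0,"hand":-1},
  {"x":0.058,"y":0.004,"z":0.0044,"yaw":0,"hand":-1},
  {"x":0.058,"y":0.004,"z":0.0044,"yaw":0,"hand":-1},
])

```text
time_s: 2.57
tool_pos: [526.0, 21.9, 70.1]
tcp_rot: [-108.7, 90.0, -69.5]
wrist_force: [0.1, -0.7, 3.3]
grip_width: 0.1
```

Emit:
drive_tool([
  {"x":0.001,"y":0,"z":0,"yaw":0,"hand":-1},
  {"x":0.002,"y":0,"z":0,"yaw":0,"hand":-1},
  {"x":0.002,"y":0,"z":0,"yaw":0,"hand":-1},
])

```text
time_s: 2.82
tool_pos: [526.4, 22.3, 68.7]
tcp_rot: [-70.4, 89.9, -31.2]
wrist_force: [-2.8, -2.0, 7.1]
grip_width: 0.2
```

Emit:
drive_tool([
  {"x":0.001,"y":0,"z":0,"yaw":0,"hand":-1},
  {"x":0.002,"y":0,"z":0,"yaw":0,"hand":-1},
  {"x":0.003,"y":0,"z":0,"yaw":0,"hand":-1},
  {"x":0.003,"y":0,"z":0,"yaw":0,"hand":-1},
])

```text
time_s: 3.15
tool_pos: [526.5, 22.3, 67.5]
tcp_rot: [-96.9, 89.9, -57.7]
wrist_force: [-8.0, -3.3, 24.0]
grip_width: -0.4
```

Emit:
drive_tool([
  {"x":-0.035,"y":0,"z":0,"yaw":0,"hand":-1},
  {"x":-0.07,"y":0,"z":0,"yaw":0,"hand":-1},
  {"x":-0.1,"y":0.005,"z":-0.03,"yaw":0,"hand":-1},
  {"x":-0.11,"y":0.012,"z":-0.065,"yaw":0,"hand":0.4},
  {"x":-0.11,"y":0.018,"z":-0.1,"yaw":0,"hand":0.4},
  {"x":-0.1,"y":0.022,"z":-0.123,"yaw":0,"hand":0.4},
  {"x":-0.07,"y":0.022,"z":-0.123,"yaw":0,"hand":0.4},
  {"x":-0.05,"y":0.022,"z":-0.123,"yaw":0,"hand":0.4},
  {"x":-0.03,"y":0.022,"z":-0.123,"yaw":0,"hand":0.4},
  {"x":-0.03,"y":0.022,"z":-0.123,"yaw":0,"hand":0.4},
  {"x":-0.03,"y":0.022,"z":-0.123,"yaw":0,"hand":0.4},
])

```text
time_s: 4.07
tool_pos: [416.5, -37.5, 94.8]
tcp_rot: [93.9, 89.9, 133.1]
wrist_force: [0.0, 0.3, 0.1]
grip_width: 59.6
```

```bash
python3 - <<'E'
from h import *
np.set_printoptions(precision=3,suppress=True)
st=env.get_state();print(st['dq'],st['tool_pos'],st['wrist_force'],st['grip_width'])
goal(417.6,-38.4,8,40.1)
snap('scene','s2.png');snap('top','t2.png')
a=cv2.imread('pics/s2.png')[60:330,180:480];b=cv2.imread('pics/t2.png')[60:330,160:460]
cv2.imwrite('pics/c2.png',cv2.resize(np.hstack([a,b]),None,fx=1.33,fy=1.33))
E
```

```text
[ 0.495 -1.831 -0.77  -1.38  -0.333  0.433  0.203] [416.515 -37.496  94.806] [0.046 0.257 0.128] 59.62634402681474
x 0.0868 y -0.0015 z 0.0003 yaw -0.136 (heading 39.3 turn 0.8)
```

View pics/c2.png

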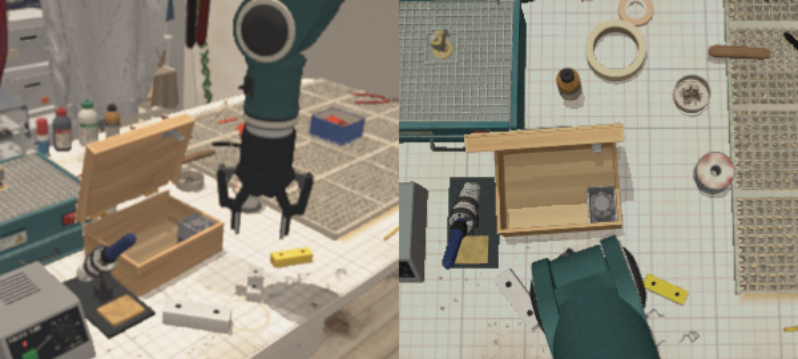

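Emit:
drive_tool([
  {"x":0.03,"y":-0.0015,"z":0,"yaw":-0.13,"hand":0.4},
  {"x":0.055,"y":-0.0015,"z":0,"yaw":-0.13,"hand":0.4},
  {"x":0.075,"y":-0.0015,"z":0,"yaw":-0.13,"hand":0.4},
  {"x":0.085,"y":-0.0015,"z":0,"yaw":-0.13,"hand":0.4},
  {"x":0.09,"y":-0.0015,"z":0,"yaw":-0.13,"hand":0.4},
  {"x":0.091,"y":-0.0015,"z":0,"yaw":-0.13,"hand":0.4},
  {"x":0.091,"y":-0.0015,"z":0,"yaw":-0.13,"hand":0.1},
  {"x":0.091,"y":-0.0015,"z":0,"yaw":-0.13,"hand":-0.3},
  {"x":0.091,"y":-0.0015,"z":0,"yaw":-0.13,"hand":-1},
  {"x":0.091,"y":-0.0015,"z":0,"yaw":-0.13,"hand":-1},
  {"x":0.091,"y":-0.0015,"z":0,"yaw":-0.13,"hand":-1},
  {"x":0.091,"y":-0.0015,"z":0,"yaw":-0.13,"hand":-1},
])

```text
time_s: 5.17
tool_pos: [418.5, -39.6, 5.2]
tcp_rot: [-58.9, 89.9, -18.9]
wrist_force: [-1.4, -0.1, 8.5]
grip_width: 20.4
```

```bash
python3 - <<'E'
from h import *
np.set_printoptions(precision=3,suppress=True)
st=env.get_state();print(st['dq'],st['tool_pos'],st['wrist_force'],st['grip_width'])
c,n=np.cos(np.radians(3.7)),np.sin(np.radians(3.7))
def bx(x,y): return 587.2+c*x-n*y, 25.7+n*x+c*y
print(bx(-15,25)); goal(*bx(-15,25),150,3.7)
snap('scene','s3.png')
crop('s3.png','s3a.png',280,130,440,310,3.3)
E
```

```text
[ 0.051  0.045  0.017 -0.035  0.056 -0.068  0.048] [418.457 -39.622   5.235] [-1.384 -0.061  8.496] 20.436286248936575
(np.float64(570.6179580195935), np.float64(49.67990583301011))
x -0.1445 y -0.0296 z 0.1741 yaw 6.049 (heading 40.0 turn -36.3)
```

View pics/s3a.png

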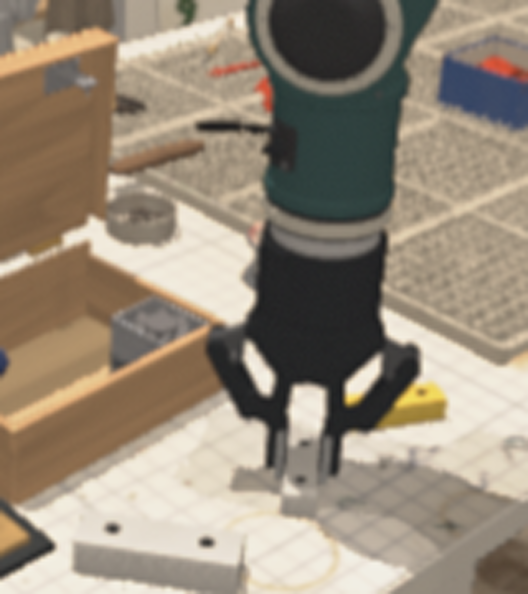

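Emit:
drive_tool([
  {"x":-0.03,"y":0,"z":0,"yaw":0,"hand":-1},
  {"x":-0.065,"y":0,"z":0,"yaw":0,"hand":-1},
  {"x":-0.1,"y":0,"z":0,"yaw":0,"hand":-1},
  {"x":-0.125,"y":-0.005,"z":0.02,"yaw":-1,"hand":-1},
  {"x":-0.125,"y":-0.01,"z":0.05,"yaw":-2,"hand":-1},
  {"x":-0.125,"y":-0.015,"z":0.085,"yaw":-3,"hand":-1},
  {"x":-0.125,"y":-0.022,"z":0.12,"yaw":-4,"hand":-1},
  {"x":-0.125,"y":-0.028,"z":0.15,"yaw":-5,"hand":-1},
  {"x":-0.125,"y":-0.0324,"z":0.17,"yaw":-6.1,"hand":-1},
  {"x":-0.125,"y":-0.0324,"z":0.178,"yaw":-7.2,"hand":-1},
  {"x":-0.125,"y":-0.0324,"z":0.178,"yaw":-8.2,"hand":-1},
  {"x":-0.125,"y":-0.0324,"z":0.178,"yaw":-8.95,"hand":-1},
])

```text
time_s: 6.22
tool_pos: [575.1, 50.6, 129.3]
tcp_rot: [-8.6, 90.0, 85.4]
wrist_force: [0.2, -0.6, -1.5]
grip_width: 20.1
```

```bash
python3 - <<'E'
from h import *
np.set_printoptions(precision=3,suppress=True)
st=env.get_state();print(st['dq'],st['tool_pos'],st['wrist_force'],st['grip_width'],st['qpos'])
goal(575.6,50,13,93.7)
snap('scene','s4.png');snap('top','t4.png')
a=cv2.imread('pics/s4.png')[60:330,180:480];b=cv2.imread('pics/t4.png')[60:330,160:460]
cv2.imwrite('pics/c4.png',cv2.resize(np.hstack([a,b]),None,fx=1.33,fy=1.33))
E
```

```text
[  8.508   4.298 -11.783   0.434   9.395   4.046  44.535] [575.086  50.58  129.277] [ 0.21  -0.614 -1.517] 20.092739393147582 [ 25.835  35.886 -45.861 104.677  31.704  53.101  59.642]
x 0.1163 y -0.0005 z -0.0007 yaw 0.052 (heading 94.0 turn -0.3)
```

View pics/c4.png

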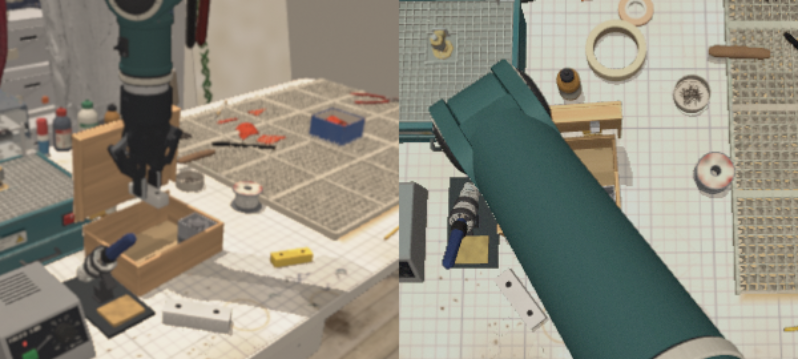

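Emit:
drive_tool([
  {"x":0.02,"y":-0.0005,"z":-0.0005,"yaw":0,"hand":-1},
  {"x":0.045,"y":-0.0005,"z":-0.0005,"yaw":0,"hand":-1},
  {"x":0.07,"y":-0.0005,"z":-0.0005,"yaw":0,"hand":-1},
  {"x":0.09,"y":-0.0005,"z":-0.0005,"yaw":0,"hand":-1},
  {"x":0.102,"y":-0.0005,"z":-0.0005,"yaw":0,"hand":-1},
  {"x":0.108,"y":-0.0005,"z":-0.0005,"yaw":0,"hand":-1},
  {"x":0.112,"y":-0.0005,"z":-0.0005,"yaw":0,"hand":-1},
  {"x":0.115,"y":-0.0005,"z":-0.0005,"yaw":0,"hand":-1},
  {"x":0.117,"y":-0.0005,"z":-0.0005,"yaw":0,"hand":-1},
  {"x":0.117,"y":-0.0005,"z":-0.0005,"yaw":0,"hand":-1},
])

```text
time_s: 7.15
tool_pos: [575.8, 49.6, 12.6]
tcp_rot: [-95.7, 89.9, -2.0]
wrist_force: [-0.3, -0.5, -0.7]
grip_width: 20.3
```

```bash
python3 - <<'E'
from h import *
np.set_printoptions(precision=3,suppress=True)
st=env.get_state();print(st['dq'],st['tool_pos'],st['wrist_force'],st['grip_width'],st['qpos'])
goal(575.6,50,11,93.7)
snap('scene','s5.png');
crop('s5.png','s5a.png',220,110,380,280,3.5)
E
```

```text
[ 0.056 -0.19  -0.324 -0.02  -0.174  0.259  0.239] [575.84   49.649  12.634] [-0.338 -0.5   -0.676] 20.344847736751635 [ 20.409  44.696 -38.275 107.178  40.23   42.441  52.847]
x 0.0016 y 0.0002 z 0.0004 yaw -0.004 (heading 93.7 turn 0.0)
```

View pics/s5a.png

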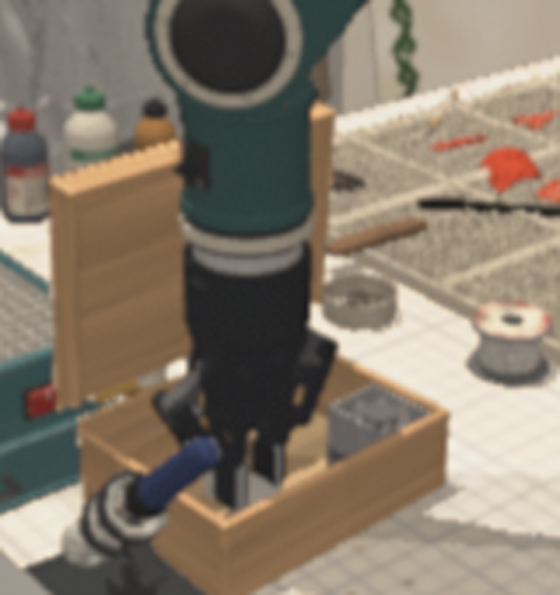

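Emit:
drive_tool([
  {"x":0.001,"y":0,"z":0,"yaw":0,"hand":-1},
  {"x":0.002,"y":0,"z":0,"yaw":0,"hand":-1},
  {"x":0.002,"y":0,"z":0,"yaw":0,"hand":-0.5},
  {"x":0.0,"y":0,"z":0,"yaw":0,"hand":-0.2},
  {"x":0.0,"y":0,"z":0,"yaw":0,"hand":-0.1},
  {"x":0.0,"y":0,"z":0,"yaw":0,"hand":-0.1},
  {"x":-0.01,"y":0,"z":0,"yaw":0,"hand":-0.1},
  {"x":-0.03,"y":0,"z":0,"yaw":0,"hand":-0.1},
  {"x":-0.06,"y":0,"z":0,"yaw":0,"hand":-0.1},
  {"x":-0.095,"y":0,"z":0,"yaw":0,"hand":-0.1},
  {"x":-0.13,"y":0,"z":0,"yaw":0,"hand":-0.1},
  {"x":-0.165,"y":0,"z":0,"yaw":0,"hand":-1},
])

```text
time_s: 8.2
tool_pos: [574.9, 49.8, 179.2]
tcp_rot: [54.0, 90.0, 147.8]
wrist_force: [1.1, -0.9, -0.5]
grip_width: 27.7
```

```bash
python3 - <<'E'
from h import *
np.set_printoptions(precision=3,suppress=True)
st=env.get_state();print(st['dq'],st['tool_pos'],st['wrist_force'],st['grip_width'],st['qpos'])
snap('scene','s6.png');snap('top','t6.png')
crop('s6.png','s6a.png',220,110,380,280,3.5)
E
```

```text
[ 17.08  -28.581 -21.488 -18.561 -27.877  40.272  21.66 ] [574.942  49.846 179.2  ] [ 1.084 -0.932 -0.465] 27.74770168452998 [ 27.936  32.462 -48.493 102.636  28.311  57.891  62.046]
```

View pics/s6a.png

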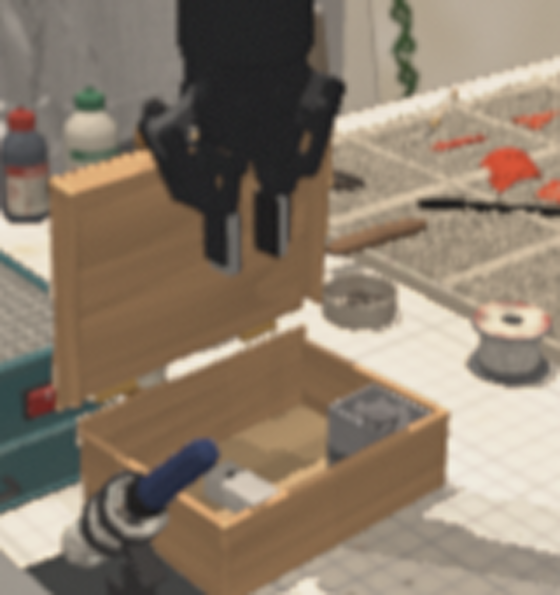

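The block lies flat on the floor near crop (240,490). Next I'll go up and over the lid.

Emit:
drive_tool([
  {"x":-0.035,"y":0,"z":0,"yaw":0,"hand":-1},
  {"x":-0.07,"y":0,"z":0,"yaw":0,"hand":-1},
  {"x":-0.09,"y":0,"z":0,"yaw":0,"hand":-1},
  {"x":-0.09,"y":-0.02,"z":-0.005,"yaw":0,"hand":-1},
  {"x":-0.09,"y":-0.05,"z":-0.012,"yaw":0,"hand":-1},
  {"x":-0.09,"y":-0.08,"z":-0.02,"yaw":0,"hand":-1},
  {"x":-0.09,"y":-0.105,"z":-0.025,"yaw":0,"hand":-1},
  {"x":-0.09,"y":-0.117,"z":-0.025,"yaw":0,"hand":-1},
  {"x":-0.09,"y":-0.117,"z":-0.025,"yaw":0,"hand":-1},
])

```text
time_s: 9.05
tool_pos: [695.3, 31.8, 265.8]
tcp_rot: [27.5, 89.9, 121.2]
wrist_force: [-1.6, 0.0, -0.1]
grip_width: 0.1
```

```bash
python3 - <<'E'
from h import *
np.set_printoptions(precision=3,suppress=True)
st=env.get_state();print(st['dq'],st['tool_pos'],st['wrist_force'],st['grip_width'],st['qpos'])
goal(687,32,198,93.7)
snap('scene','s7.png');snap('top','t7.png')
a=cv2.imread('pics/s7.png')[30:300,180:480];b=cv2.imread('pics/t7.png')[60:330,160:460]
cv2.imwrite('pics/c7.png',cv2.resize(np.hstack([a,b]),None,fx=1.33,fy=1.33))
E
```

```text
[ 0.965 -2.442 -1.747  4.184 -1.413 -0.031 -0.42 ] [695.325  31.813 265.813] [-1.563  0.016 -0.075] 0.08463252263885991 [ 23.859  38.385 -47.285  80.214  28.311  73.637  68.505]
x 0.0678 y 0.0083 z 0.0006 yaw -0.014 (heading 93.6 turn 0.1)
```

View pics/c7.png

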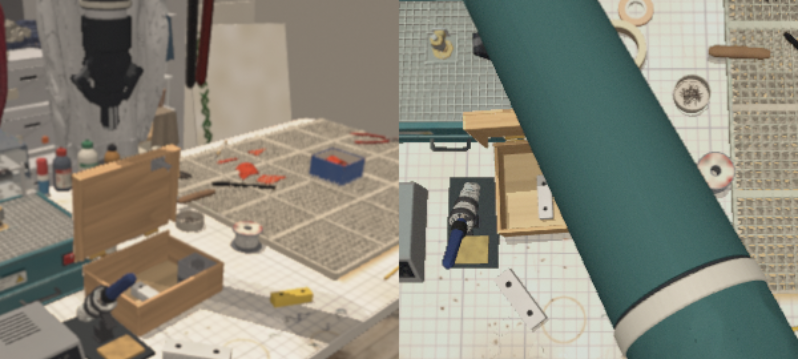

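Emit:
drive_tool([
  {"x":0.03,"y":0,"z":0,"yaw":0,"hand":-1},
  {"x":0.06,"y":0,"z":0,"yaw":0,"hand":-1},
  {"x":0.066,"y":0.006,"z":0,"yaw":0,"hand":-1},
  {"x":0.066,"y":0.013,"z":0,"yaw":0,"hand":-1},
  {"x":0.066,"y":0.019,"z":0,"yaw":0,"hand":-1},
  {"x":0.066,"y":0.0245,"z":0,"yaw":0,"hand":-1},
  {"x":0.066,"y":0.031,"z":0,"yaw":0,"hand":-1},
  {"x":0.066,"y":0.037,"z":0,"yaw":0,"hand":-1},
  {"x":0.0666,"y":0.0437,"z":0,"yaw":0,"hand":-1},
  {"x":0.068,"y":0.05,"z":0,"yaw":0,"hand":-1},
  {"x":0.069,"y":0.0565,"z":0,"yaw":0,"hand":-1},
  {"x":0.0705,"y":0.0628,"z":0,"yaw":0,"hand":-1},
])

```text
time_s: 10.15
tool_pos: [630.7, 28.2, 196.7]
tcp_rot: [-90.2, 90.0, 3.5]
wrist_force: [2.0, 0.3, -1.6]
grip_width: 0.3
```

```bash
cat >> h.py <<'E'
def tobox(p):
    c,n=np.cos(np.radians(3.7)),np.sin(np.radians(3.7)); d=np.array(p[:2])-[587.2,25.7]
    return np.array([c*d[0]+n*d[1],-n*d[0]+c*d[1],p[2]])
E
python3 - <<'E'
from h import *
np.set_printoptions(precision=3,suppress=True)
st=env.get_state();print(st['dq'],st['tool_pos'],st['wrist_force'],tobox(st['tool_pos']))
snap('scene','s8.png')
crop('s8.png','s8a.png',180,30,400,280,2.3)
E
```

```text
[ 4.763 -5.052 -1.731 12.196 -1.21  -6.478 -1.575] [630.668  28.202 196.725] [ 2.038  0.306 -1.561] [ 43.539  -0.308 196.725]
```

View pics/s8a.png

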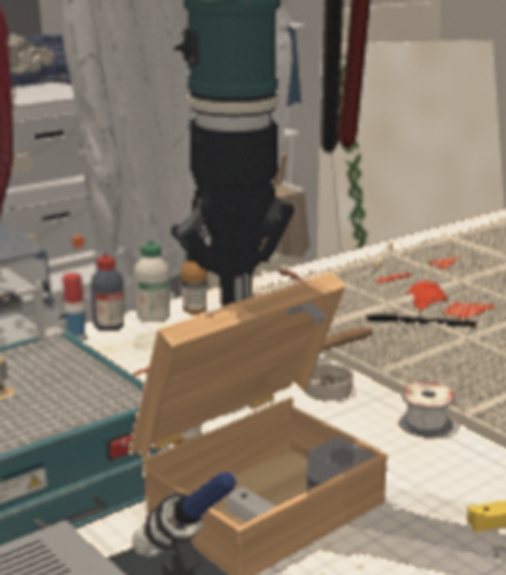

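Emit:
drive_tool([
  {"x":0.0018,"y":0.0063,"z":0,"yaw":0,"hand":-1},
  {"x":0.004,"y":0.0125,"z":0,"yaw":0,"hand":-1},
  {"x":0.0067,"y":0.0185,"z":0,"yaw":0,"hand":-1},
  {"x":0.0095,"y":0.0245,"z":0,"yaw":0,"hand":-1},
  {"x":0.0127,"y":0.0302,"z":0,"yaw":0,"hand":-1},
  {"x":0.0162,"y":0.0359,"z":0,"yaw":0,"hand":-1},
  {"x":0.02,"y":0.0415,"z":0,"yaw":0,"hand":-1},
  {"x":0.024,"y":0.0468,"z":0,"yaw":0,"hand":-1},
  {"x":0.0282,"y":0.0518,"z":0,"yaw":0,"hand":-1},
  {"x":0.0327,"y":0.0567,"z":0,"yaw":0,"hand":-1},
  {"x":0.0375,"y":0.0613,"z":0,"yaw":0,"hand":-1},
  {"x":0.0426,"y":0.0657,"z":0,"yaw":0,"hand":-1},
])

```text
time_s: 11.2
tool_pos: [565.3, 23.9, 153.7]
tcp_rot: [-97.9, 90.0, -4.2]
wrist_force: [3.6, -0.5, 1.3]
grip_width: 0.3
```

```bash
python3 - <<'E'
from h import *
np.set_printoptions(precision=3,suppress=True)
st=env.get_state();print(st['dq'],st['tool_pos'],st['wrist_force'],tobox(st['tool_pos']))
snap('scene','s9.png')
crop('s9.png','s9a.png',180,30,400,280,2.3)
E
```

```text
[ 0.724 -0.044  1.6    9.764  2.896 -9.392 -3.589] [565.288  23.888 153.688] [ 3.644 -0.515  1.32 ] [-21.983  -0.394 153.688]
```

View pics/s9a.png

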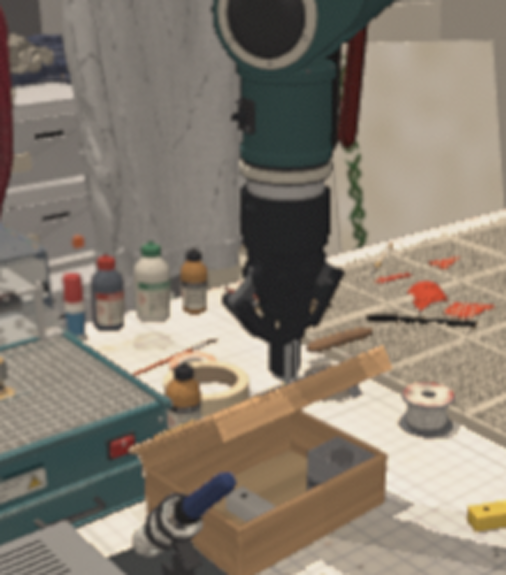

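Emit:
drive_tool([
  {"x":0.0053,"y":0.0042,"z":0,"yaw":0,"hand":-1},
  {"x":0.011,"y":0.0081,"z":0,"yaw":0,"hand":-1},
  {"x":0.0166,"y":0.0115,"z":0,"yaw":0,"hand":-1},
  {"x":0.0226,"y":0.0148,"z":0,"yaw":0,"hand":-1},
  {"x":0.0286,"y":0.018,"z":0,"yaw":0,"hand":-1},
  {"x":0.0348,"y":0.021,"z":0,"yaw":0,"hand":-1},
  {"x":0.0412,"y":0.0236,"z":0,"yaw":0,"hand":-1},
  {"x":0.0476,"y":0.026,"z":0,"yaw":0,"hand":-1},
  {"x":0.0542,"y":0.0284,"z":0,"yaw":0,"hand":-1},
  {"x":0.061,"y":0.0314,"z":0,"yaw":0,"hand":-1},
  {"x":0.0676,"y":0.0343,"z":0,"yaw":0,"hand":-1},
  {"x":0.0676,"y":0.036,"z":0,"yaw":0,"hand":-1},
])

```text
time_s: 12.25
tool_pos: [528.0, 21.5, 84.9]
tcp_rot: [90.5, 89.8, -175.8]
wrist_force: [1.5, -0.1, 2.7]
grip_width: -0.2
```

```bash
python3 - <<'E'
from h import *
np.set_printoptions(precision=3,suppress=True)
st=env.get_state();print(st['dq'],st['tool_pos'],st['wrist_force'],tobox(st['tool_pos']))
snap('scene','s10.png')
crop('s10.png','s10a.png',180,30,400,280,2.3)
E
```

```text
[ 1.255 -2.32  -1.253  2.077 -1.087 -0.192  0.377] [527.985  21.474  84.867] [ 1.501 -0.114  2.65 ] [-59.364  -0.396  84.867]
```

View pics/s10a.png

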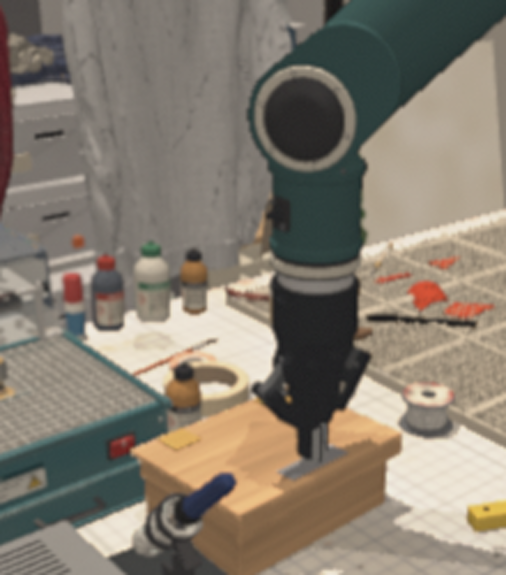

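The tip is on the press plate. Now I'll press to the stop.

Emit:
drive_tool([
  {"x":0.005,"y":0.001,"z":0,"yaw":0,"hand":-1},
  {"x":0.01,"y":0.001,"z":0,"yaw":0,"hand":-1},
  {"x":0.014,"y":0.001,"z":0,"yaw":0,"hand":-1},
  {"x":0.016,"y":0.001,"z":0,"yaw":0,"hand":-1},
  {"x":0.018,"y":0.001,"z":0,"yaw":0,"hand":-1},
  {"x":0.019,"y":0.001,"z":0,"yaw":0,"hand":-1},
  {"x":0.02,"y":0.001,"z":0,"yaw":0,"hand":-1},
  {"x":0.02,"y":0.001,"z":0,"yaw":0,"hand":-1},
])

```text
time_s: 12.97
tool_pos: [527.7, 21.5, 67.8]
tcp_rot: [139.1, 89.8, -127.2]
wrist_force: [-10.0, -2.0, 21.6]
grip_width: -0.3
```

Emit:
drive_tool([
  {"x":-0.003,"y":0,"z":0,"yaw":0,"hand":-1},
  {"x":-0.007,"y":0,"z":0,"yaw":0,"hand":-1},
  {"x":-0.014,"y":0,"z":0,"yaw":0,"hand":-1},
  {"x":-0.025,"y":0,"z":0,"yaw":0,"hand":-1},
  {"x":-0.05,"y":0.01,"z":0,"yaw":0,"hand":-1},
  {"x":-0.085,"y":0.03,"z":0,"yaw":0,"hand":-1},
  {"x":-0.12,"y":0.06,"z":0,"yaw":0,"hand":-1},
  {"x":-0.15,"y":0.09,"z":0,"yaw":0,"hand":-1},
  {"x":-0.17,"y":0.1,"z":0,"yaw":0,"hand":-1},
  {"x":-0.17,"y":0.1,"z":0,"yaw":0,"hand":-1},
  {"x":-0.17,"y":0.1,"z":0,"yaw":0,"hand":-1},
  {"x":-0.17,"y":0.1,"z":0,"yaw":0,"hand":-1},
])

```text
time_s: 13.97
tool_pos: [429.2, 14.5, 236.5]
tcp_rot: [-130.8, 89.9, -37.2]
wrist_force: [-0.6, 0.2, -0.2]
grip_width: 0.4
```

Emit:
drive_tool([
  {"x":0,"y":0,"z":0,"yaw":0,"hand":-1},
  {"x":0,"y":0,"z":0,"yaw":0,"hand":-1},
  {"x":0,"y":0,"z":0,"yaw":0,"hand":-1},
  {"x":0,"y":0,"z":0,"yaw":0,"hand":-1},
  {"x":0,"y":0,"z":0,"yaw":0,"hand":-1},
  {"x":0,"y":0,"z":0,"yaw":0,"hand":-1},
  {"x":0,"y":0,"z":0,"yaw":0,"hand":-1},
  {"x":0,"y":0,"z":0,"yaw":0,"hand":-1},
  {"x":0,"y":0,"z":0,"yaw":0,"hand":-1},
  {"x":0,"y":0,"z":0,"yaw":0,"hand":-1},
  {"x":0,"y":0,"z":0,"yaw":0,"hand":-1},
  {"x":0,"y":0,"z":0,"yaw":0,"hand":-1},
])

```text
time_s: 14.97
tool_pos: [428.8, 15.1, 236.4]
tcp_rot: [-158.4, 90.0, -64.7]
wrist_force: [0.2, 0.3, -0.5]
grip_width: 0.2
```

```bash
python3 - <<'E'
from h import *
np.set_printoptions(precision=3,suppress=True)
st=env.get_state();print(st['dq'],st['tool_pos'],st['wrist_force'],st['time_s'])
snap('scene','s11.png');snap('top','t11.png')
a=cv2.imread('pics/s11.png')[60:330,180:480];b=cv2.imread('pics/t11.png')[60:330,160:460]
cv2.imwrite('pics/c11.png',cv2.resize(np.hstack([a,b]),None,fx=1.33,fy=1.33))
E
```

```text
[-0.014 -0.004  0.061 -0.046  0.013  0.02   0.07 ] [428.818  15.072 236.415] [ 0.198  0.255 -0.479] 14.9667
```

View pics/c11.png

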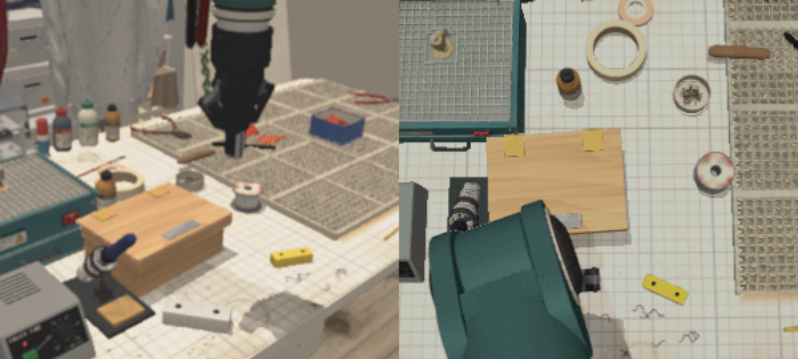

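```bash
python3 - <<'E'
from h import *
a=cv2.imread('pics/t0.png').astype(int);b=cv2.imread('pics/t11.png').astype(int)
for n,(x,y) in dict(bottle=(288,120),tin=(380,130),spool=(397,189),yellow=(360,277),lid=(275,190)).items():
    print(n,abs(a-b)[y-18:y+18,x-18:x+18].mean())
print(env.job_done())
E
```

```text
bottle 11.20730452674897
tin 11.667438271604938
spool 11.684927983539094
yellow 12.04320987654321
lid 11.675668724279836
the job is handed in; nothing more can be done
None
```

The small white block is flat on the floor of the box, the lid is latched shut, and I handed the job in at about 15 s of the 67 s allowed.

- **Opening:** I pressed the plate to its stop (24 N at tip height 67.5 mm) and let go, and the lid sprang wide open.
- **Block:** The picture taken after release showed it lying flat, at about x = -10, y = 25 mm in the box's frame.
- **Closing:** I swung the lid down from behind, pressed it to the stop again (21.6 N at 67.8 mm) and let go. About two seconds after the release the pictures showed it still shut, with the gripper clear and touching nothing.
- **Bystanders:** By eye, the bottle, tin, spool and the yellow and large white blocks are where they started. My before/after image comparison proved nothing: it gave a difference of 11–12 grey levels everywhere, which looks like an overall brightness change.

At the grasp the fingertips touched the table lightly, at 8.5 N. The lid hides the block, so I could not check it again after closing. One move call was refused because its rows had no yaw value; I resent it with yaw added.

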